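# Fit the pedal top on a foot switch from the parts drawer

## Task

Finish the foot switch that stands in the metal nest: pull the cabinet's blue-fronted drawer all the way open by its handle, take out the yellow pedal top and seat it flat on the foot-switch base, over its two alignment pegs, without dropping it. Leave the drawer open with the red top still in it, and do not disturb the screwdriver, the tape roll or the jar on the bench.

Things in the scene. Friction and masses are not known exactly. Their poses are not given: they have to be found in the camera images.
- cabinet: Grey steel parts cabinet fixed to the bench, 220 deep x 310 wide x 170 high, one drawer with a blue front at the top and a plain grey panel (no handle) below. It stands on the left or the right half of the bench, turned a little. Origin: on the bench, on the cabinet's centre line, 150 mm in front of its front face. x points into the cabinet (the drawer opens to -x), y along its width, z up.
- drawer: The cabinet's top drawer: steel tray with a blue front and a bar handle. It slides level along the cabinet's -x, 150 mm from shut to its stop, with about 2 N of friction, stays where it is left, and starts shut or up to 15 mm ajar. Origin: centre of the tray's underside, axes as the cabinet's; its x in the cabinet's frame is 257.5 mm shut and 107.5 mm fully open.
- drawer_floor (a point): Centre of the drawer's inner floor (107 mm above the bench), moving with the drawer; axes as the cabinet's. Inside the drawer is 175 (x) x 270 (y) mm; its side and back walls are 40 mm high above this floor, its blue front reaches 62 mm above it.
- handle (a point): Centre of the drawer's aluminium bar handle: a level round bar 12 mm thick, 120 mm long along y, 45 mm out from the drawer front (39 mm clear gap behind it), 135 mm above the bench, 35 mm below the cabinet's top. Axes as the cabinet's; it moves with the drawer. Its two feet stand 52 mm either side of the centre.
- yellow_top: Yellow pedal top, loose in the drawer: a plate 100 (x) x 66 (y) x 12 mm thick with a black rubber tread block 50 (x) x 40 (y) mm on its middle, 36 mm high over all (grip it across y). Two through holes, 12 mm across, at x = +38 and -38 mm, y = 0. Origin: centre of the plate's underside; z up. It fits either way round.
- red_top: Red pedal top of the same shape, lying in the drawer beside the yellow one (either may be on the left). Not wanted; its origin and axes are as the yellow one's.
- nest: Aluminium nest plate 140 (x) x 110 (y) x 10 mm fixed to the bench, holding the dark steel foot-switch base, 100 (x) x 66 (y) mm, whose flat top is 40 mm above the bench. It stands on the other half of the bench from the cabinet, turned at any angle up to about 25 degrees. Origin: centre of the plate's underside; z up.
- seat (a point): Centre of the flat top of the foot-switch base, 40 mm above the bench, axes as the nest's. Two brass alignment pegs stand on this face at x = +38 and -38 mm, y = 0: 8 mm in diameter, 14 mm high, the upper 5 mm tapered to 4 mm. Fitted, the yellow top's origin lies here and its long axis along this x.
- screwdriver: Screwdriver 150 mm long lying on the bench crosswise in front of the nest, about 115 mm from the nest's centre. Bystander.
- tape: Roll of brown tape standing flat, 96 mm across and 48 mm high, on the bench far to the left. Bystander.
- jar: Jar with a blue cap, 60 mm across and 70 mm high, on the bench far to the right. Bystander.
There are look-alikes about, which are no part of the job. What is shaped like the nest but green or turquoise is not meant.

How it is judged:
By the outcome, as a careful person would: the job done as asked, in the order asked, and still so for the second after the job is handed in, with the robot touching nothing.
It also fails if it takes over 58 s, if anything falls off the work surface, if the arm or the gripper's body presses on something with over 40 N, if the wrist force passes 120 N, or if a joint passes its speed limit or range.

## Robot

A 7-joint arm with a two-finger parallel gripper is mounted at the origin on the work surface. World frame = base frame: x ahead of the robot, y to its left, z up, the work surface at z = 0. Lengths are in mm, angles in rad, forces in N, time in s.
With the tool pointing down it reaches from about 400 to 875 mm from the base axis. Payload 4.4 kg.
Tool frame: the origin (TCP) lies midway between the tips of the shut fingers; the grasp point (between the pads) lies 19 mm behind it; z points along the fingers, y is the line along which they close (so a half turn about z gives the same grasp; the last joint's range is limited). The gripper opens to 85 mm and grips with 20 to 120 N. Pads are 22 mm wide; open, the fingers measure 114 mm over their backs; the gripper's body (76 mm by 85 mm) begins 54 mm behind the grasp point. The pads swing forward as they close: fully open they stand 13 mm farther back than shut.
Start: joints at [-1.277, 0.628, 0.038, 1.517, -0.027, 0.996, -0.02], TCP at [228.834, 608.402, 231.313] pointing down, gripper open.
Joint ranges: [-3.06, 3.06], [-0.37, 2.12], [-1.25, 1.32], [0.18, 2.47], [-1.1, 4.24], [0.23, 1.98], [-2.94, 2.94]. Speed limits (rad/s): [2.57, 2.57, 3.14, 3.14, 3.14, 3.14, 3.14].

## Interface

Orientations are given as [roll, pitch, yaw] about the fixed x, y, z axes, in that order (R = Rz(yaw) Ry(pitch) Rx(roll)).
In Python, from cell import ctrl gives the robot as it stands.
- The arm moves only by the shell command python3 -m crank 'ROWS' [OPENING]. ROWS is JSON, a list that holds one entry, the list of rows, each a list of 4 numbers: the shift along the tool's x, y, z normalised to -1 to 1, where 1 is 2.5 cm, then the turn about the tool's z normalised to -1 to 1, where 1 is 0.08 rad. In form: [[[dx, dy, dz, turn], ...]]. A call has 1 to 12 rows; each row shifts and turns the commanded pose from where the row before left it, along the tool's axes as they then stand; what a row does not reach is not made up. A row lasts 1/12 s, in which the tool goes at most 41.7 mm and 7.16 degrees, less where a joint would pass 70% of its speed; a pose out of reach is approached as far as the arm can. A call with a number of a shift or a turn outside -1 to 1 is refused whole. A call with a gripper value outside its range is refused whole. OPENING is the closure, from -1 (fully open) to 1 (shut), set as the call begins (- or left out, the last holds). The fingers move at their own pace and stop on an object; the grip force is fixed at half the most. Time passes only in rows, so rows that do not move let the fingers close. It gives the time, the measured TCP pose, the force, the opening and the grip force at its end, in the units of the state.
- ctrl.read_state(): the state, without advancing time (a new reading comes with each control period).
- ctrl.get_image(name): name is "side" or "top"; returns a dict with "img" (420x560x3 uint8, red, green, blue), "intrinsics" (3x3 intrinsics, pixels), "dist" ([k1, k2, p1, p2, k3] as OpenCV has them; the pictures are not rectified), "extrinsics" (4x4, takes a point from camera to world coordinates). Camera axes: x right, y up, looking along -z (the intrinsics and any distortion apply to the point x, -y, -z); pixel columns grow to the right and rows downward; lengths in mm; the calibration is good to about 2 mm. A picture is of the moment at which its call begins. There is no depth.
- ctrl.finish_job(): hands the job in; it is judged then, once.
Trained networks look in the newest picture that a camera, given by its name, has taken for a name from the list of things; names that differ only in an ending like _2 or _b are one class to them, and where a whole thing is asked for, a point or a joint stands for the part that bears it (a point fixed in the world has none). Each returns a list of dicts, best first, with "confidence" (0 to 1); they miss things now and then, are a little off and sometimes report something else, mostly with a low value. They report only what shows in the picture. A call takes as long as a camera call. They do not tell look-alikes from the thing itself.
- ctrl.find_in(camera, target): "position" ([row, column] in pixels, amid what is visible of it).
- ctrl.trace(camera, target): "mask" (420x560 bool, what is visible of it) and "position" ([row, column] in pixels, amid what is visible of it).
- ctrl.place_of(camera, target): "position" ([row, column] in pixels: a listed point, or the origin of a listed thing).
The state is a dict: "clock": time; "qpos": joint angles; "qd": joint speeds; "tau": joint torques, N m; "eef_pos": TCP position; "tool_rot": TCP orientation; "force": force on the tool from outside, world axes, zero at the start; "torque": the same for the moment, N m; "width": finger opening in mm; "gripper_force": force on a finger pad.
Only numpy, scipy, OpenCV 4.12 (cv2) and the standard library are available. Lean on these libraries where they do the work, as an engineer would, in place of code of your own. Each camera call takes 0.05 s, during which the arm holds its last target. There are 200 camera calls.

## Working session

There is one attempt and no reset: what is moved stays moved. The work goes in short steps, Python scripts to look and compute and a shell command to move; the robot and the scene stay as the last step left them, time stands still between calls to the robot, and variables do not carry over. Pictures are saved under pics/ and viewed, at most 10 in all, crops included, and the job is handed in when it is done.

```bash
ls; mkdir -p pics
cat > h.py <<'E'
import numpy as np, cv2
from cell import ctrl
def cam(n):
    return ctrl.get_image(n)
def ray(c,rc):
    K=np.array(c["intrinsics"],float);E=np.array(c["extrinsics"],float)
    p=cv2.undistortPoints(np.array([[[rc[1],rc[0]]]],float),K,np.array(c["dist"],float))[0,0]
    return E[:3,3],E[:3,:3]@np.array([p[0],-p[1],-1.])
def atz(c,rc,z):
    o,d=ray(c,rc);return (o+d*(z-o[2])/d[2])
def proj(c,P):
    K=np.array(c["intrinsics"],float);E=np.array(c["extrinsics"],float)
    q=(np.atleast_2d(P)-E[:3,3])@E[:3,:3]; q=q*[1,-1,-1]
    return cv2.projectPoints(q.astype(float),np.zeros(3),np.zeros(3),K,np.array(c["dist"],float))[0][:,0,::-1]
def tri(cs,rcs):
    A=np.zeros((3,3));b=np.zeros(3)
    for c,rc in zip(cs,rcs):
        o,d=ray(c,rc);d=d/np.linalg.norm(d);M=np.eye(3)-np.outer(d,d);A+=M;b+=M@o
    return np.linalg.solve(A,b)
E
python3 - <<'E'
from h import *
for n in("top","side"):
    c=cam(n);cv2.imwrite(f"pics/{n}0.png",c["img"][:,:,::-1])
    print(n,np.round(c["extrinsics"],2).tolist())
    for t in("handle","drawer_floor","cabinet","nest","seat","yellow_top","red_top"):
        print(t,[(np.round(r["position"],1).tolist(),round(r["confidence"],2)) for r in ctrl.place_of(n,t)[:4]])
s=ctrl.read_state();print(s["eef_pos"],s["tool_rot"],s["width"],s["clock"])
E
```

```text
pics
top [[0.02, 0.98, -0.18, 246.81], [-1.0, 0.02, -0.0, -1.28], [0.0, 0.18, 0.98, 1883.77], [0.0, 0.0, 0.0, 1.0]]
handle [([194.8, 327.6], 0.72), ([245.2, 407.0], 0.45)]
drawer_floor []
cabinet []
nest [([225.9, 283.1], 0.95), ([218.7, 218.2], 0.62)]
seat [([223.3, 281.4], 0.86), ([152.3, 208.6], 0.67), ([215.8, 218.4], 0.66)]
yellow_top []
red_top []
side [[0.72, 0.46, -0.52, -191.55], [-0.69, 0.47, -0.55, -816.0], [-0.01, 0.75, 0.66, 1094.39], [0.0, 0.0, 0.0, 1.0]]
handle []
drawer_floor [([216.5, 369.0], 0.95)]
cabinet []
nest [([257.5, 264.8], 0.86), ([218.5, 220.1], 0.75), ([178.2, 267.4], 0.71)]
seat [([205.7, 217.6], 0.98), ([250.1, 268.5], 0.86), ([169.0, 267.5], 0.72)]
yellow_top []
red_top []
[228.80834939 608.43340346 231.3423728 ] [ 3.14152498e+00 -6.45038730e-05  2.78181128e+00] 85.18690574046735 0.8
```

View pics/top0.png

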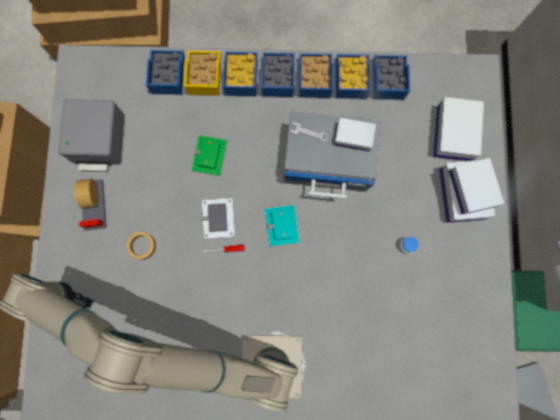

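View pics/side0.png

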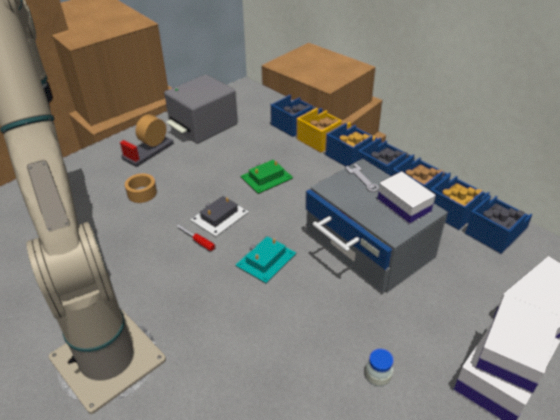

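Both pictures show three nest shapes. In the top picture they are the green one at (155,209), the turquoise one at (226,283), and the aluminium one with a dark base at (218,218). The same three are in the side picture at (175,267), (257,266) and (213,220). The aluminium one at (218,218) fits the description: bare metal plate, dark steel base, screwdriver in front. The cabinet is on the right, with its handle at about top (190,327). One enlarged crop will confirm this.

Run:
```python
from h import *
out=[]
C={n:cam(n) for n in("top","side")}
f=lambda n,r,c,h,w,s:cv2.resize(C[n]["img"][r:r+h,c:c+w,::-1],None,fx=s,fy=s,interpolation=cv2.INTER_CUBIC)
a=np.hstack([f("top",190,190,60,60,5),f("side",185,180,60,60,5)])
b=np.hstack([f("top",165,275,60,120,2.5),f("side",180,300,60,120,2.5)])
b=np.hstack([f("top",160,280,50,100,3),f("side",190,290,50,100,3)])
cv2.imwrite("pics/crop1.png",np.vstack([a,b]))
for n in C:
  for t in("nest","seat","handle","drawer","cabinet"):
    for r in ctrl.trace(n,t)[:4]:
      m=r["mask"].astype(np.uint8); print(n,t,round(r["confidence"],2),np.round(r["position"],1),m.sum(),cv2.minAreaRect(cv2.findNonZero(m)))
# metal nest triangulation of seat; handle
print(tri([C["top"],C["side"]],[(215.8,218.4),(205.7,217.6)]))
print(atz(C["top"],(215.8,218.4),40),atz(C["top"],(194.8,327.6),135))
```

```text
top nest 0.86 [223.8 284.8] 1126 ((281.51995849609375, 225.13998413085938), (38.04234313964844, 30.122751235961914), 81.8698959350586)
top nest 0.72 [217.3 218.7] 1208 ((217.5, 217.5), (39.0, 31.0), 90.0)
top nest 0.59 [156.3 207.2] 1075 ((208.26040649414062, 154.95008850097656), (29.94048500061035, 37.405208587646484), 11.768289566040039)
top seat 0.81 [224.5 282.3] 1171 ((281.3378601074219, 225.5270233154297), (40.60655212402344, 31.071409225463867), 80.53767395019531)
top seat 0.64 [216.  219.9] 1164 ((217.5, 218.0), (38.0, 31.0), 90.0)
top seat 0.64 [153.8 208.7] 1103 ((208.42506408691406, 155.004638671875), (30.190399169921875, 37.21904373168945), 10.491477966308594)
top handle 0.57 [180.5 327.1] 1098 ((328.3957214355469, 184.81768798828125), (88.45343780517578, 23.033573150634766), 6.483074188232422)
top drawer 0.73 [182.5 332. ] 1062 ((328.3118896484375, 184.88119506835938), (90.54838562011719, 22.388336181640625), 5.710593223571777)
top cabinet 0.66 [156.8 325.2] 5661 ((330.95904541015625, 155.84811401367188), (93.4729995727539, 82.31465911865234), 6.709836959838867)
side nes
[... 885 characters left out ...]
.469234466552734)
side drawer 0.95 [230.  348.1] 2409 ((344.3307800292969, 231.95384216308594), (111.88347625732422, 30.237754821777344), 36.292625427246094)
side drawer 0.41 [228.9 369.3] 10076 ((373.7218017578125, 219.5289764404297), (141.129150390625, 103.64904022216797), 39.053138732910156)
side cabinet 0.71 [228.5 369.9] 10164 ((372.869873046875, 219.83297729492188), (142.43569946289062, 103.16315460205078), 38.04704284667969)
side cabinet 0.44 [230.1 345.9] 2311 ((344.8196716308594, 231.98361206054688), (111.04733276367188, 28.75554656982422), 36.15818405151367)
[511.2824143  202.06704664  49.25924657]
[516.99671857 200.52712281  40.        ] [ 584.11864296 -178.54629894  135.        ]
```

View pics/crop1.png

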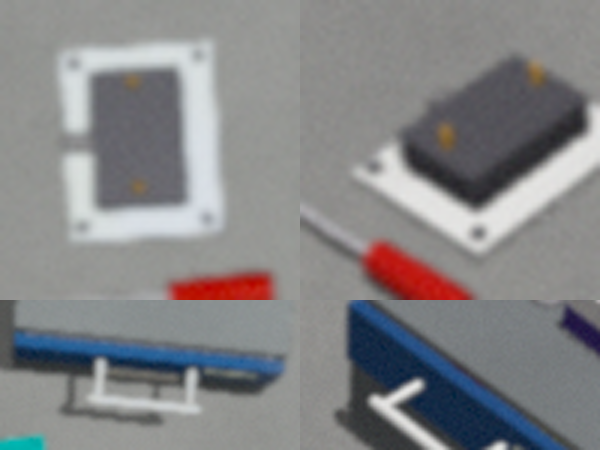

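The crop confirms it: the white-metal plate with the dark base and two brass pegs, at top about (206,217) and (227,218), is the nest. The handle bar is clear in both views. Next I measure it precisely.

```bash
cat > meas.py <<'E'
from h import *
from scipy.optimize import least_squares
def ctr(m): 
    n,l,s,c=cv2.connectedComponentsWithStats(m.astype(np.uint8))
    return sorted([(int(s[i,4]),c[i][::-1]) for i in range(1,n) if s[i,4]>2],key=lambda t:-t[0])
def sub(c,r,cc,h,w,s=6):
    I=cv2.resize(c["img"][r:r+h,cc:cc+w],None,fx=s,fy=s,interpolation=cv2.INTER_CUBIC).astype(int)
    return I
def full(rc,r,cc,s=6): return ((rc[0]+.5)/s-.5+r,(rc[1]+.5)/s-.5+cc)
E
python3 - <<'E'
from meas import *
C={n:cam(n) for n in("top","side")}
P={}
for n,r,c,h,w in(("top",198,200,40,32),("side",190,195,40,50)):
    I=sub(C[n],r,c,h,w);m=(I[...,0]-I[...,2]>35)&(I[...,0]>I[...,1]+10)&(I[...,1]-I[...,2]>8)
    P[n]=sorted([full(q,r,c) for a,q in ctr(m)[:2]]);print(n,ctr(m)[:4],P[n])
pt=P["top"];ps=P["side"]
for a,b in((0,0),(1,1)):
    print("peg",tri([C["top"],C["side"]],[pt[a],ps[b]]),atz(C["top"],pt[a],48),atz(C["side"],ps[b],47))
# nest plate fit: white mask outer quad in top
I=C["top"]["img"].astype(int)
for n,r,c,h,w in(("top",165,300,45,65),("side",205,300,60,70)):
    I=sub(C[n],r,c,h,w,4);m=I.min(-1)>175
    for a,q in ctr(m)[:3]: print(n,"white",a,full(q,r,c,4))
E
```

```text
top [(106, array([49.        , 98.60377358])), (104, array([176.00961538, 106.05769231]))] [(np.float64(205.75), np.float64(216.0172955974843)), (np.float64(226.91826923076923), np.float64(217.2596153846154))]
side [(430, array([133.53488372,  85.18837209])), (381, array([ 57.58530184, 192.95538058]))] [(np.float64(199.18088363954504), np.float64(226.7425634295713)), (np.float64(211.8391472868217), np.float64(208.7813953488372))]
peg [550.22461174 211.07989577  45.67015268] [551.75462075 209.65658031  48.        ] [547.27331556 210.77744032  47.        ]
peg [474.55375237 203.25714251  45.85074006] [476.0449224  202.00030252  48.        ] [472.01319385 203.0681227   47.        ]
top white 2574 (np.float64(192.2905982905983), np.float64(327.4864024864025))
side white 3395 (np.float64(234.3707290132548), np.float64(333.7981958762887))
```

Run:
```python
from meas import *
C={n:cam(n) for n in("top","side")}
def bar_pts(x,y,yaw):
    R=np.array([[np.cos(yaw),-np.sin(yaw)],[np.sin(yaw),np.cos(yaw)]])
    out=[]
    def add(p0,p1):
        d=np.array(p1,float)-p0;u=np.cross(d,[0,0,1]);L=np.linalg.norm(u);u=u/L
        v=np.cross(d/np.linalg.norm(d),u)
        for t in np.linspace(0,1,30):
            for a in np.linspace(0,2*np.pi,10): out.append(np.array(p0)+t*d+6*(u*np.cos(a)+v*np.sin(a)))
    S=[((0,-60,0),(0,60,0)),((0,-52,0),(45,-52,0)),((0,52,0),(45,52,0))]
    for a,b in S: add(np.array(a,float),np.array(b,float))
    P=np.array(out);Q=P.copy();Q[:,:2]=P[:,:2]@R.T+[x,y];Q[:,2]=135+P[:,2];return Q
s=4
M={}
for n,r,c,h,w in(("top",165,300,45,65),("side",205,300,60,70)):
    I=sub(C[n],r,c,h,w,s).min(-1)
    l,lab,st,_=cv2.connectedComponentsWithStats((I>160).astype(np.uint8));k=1+np.argmax(st[1:,4])
    M[n]=(cv2.GaussianBlur((lab==k).astype(np.float32),(0,0),3),r,c)
def cost(p,cams):
    e=0
    for n in cams:
        m,r,c=M[n];q=proj(C[n],bar_pts(*p));im=np.zeros_like(m)
        xy=np.round(((q[:,::-1]-[c,r])+.5)*s-.5).astype(int).reshape(3,30,10,2)
        for g in xy:
            cv2.fillConvexPoly(im,cv2.convexHull(g.reshape(-1,1,2)),1)
        im=cv2.GaussianBlur(im,(0,0),3);e+=((im-m)**2).sum()/m.sum()
    return e
from scipy.optimize import minimize
for cams in(["top"],["side"],["top","side"]):
    best=min((minimize(cost,(582,-178,y0),(cams,),method="Nelder-Mead",options=dict(initial_simplex=[(582,-178,y0),(592,-178,y0),(582,-168,y0),(582,-178,y0+.1)])) for y0 in(-.15,-.05,.05)),key=lambda r:r.fun)
    print(cams,best.x,best.fun)
# blue front edge in top
I=C["top"]["img"].astype(int);m=(I[...,2]-I[...,0]>50);m[:165]=0;m[192:]=0;m[:,:284]=0;m[:,380:]=0
t=[(np.where(m[:,c])[0].min(),c) for c in range(290,372) if m[:,c].any()]
p=np.array([atz(C["top"],q,169)[:2] for q in t]);k=np.polyfit(p[:,1],p[:,0],1);print("front line slope",k,"yaw",-np.arctan(k[0]))
# tool check
print(ctrl.read_state()["eef_pos"],proj(C["top"],ctrl.read_state()["eef_pos"]))
```

```text
['top'] [ 5.86132423e+02 -1.77604791e+02 -9.11168377e-02] 0.04913629591464996
['side'] [ 5.83081099e+02 -1.75764047e+02 -7.98356292e-02] 0.09541569650173187
['top', 'side'] [ 5.84187279e+02 -1.76650482e+02 -8.21578582e-02] 0.20458093285560608
front line slope [8.26373069e-02 6.57968234e+02] yaw -0.08244996593700248
[228.79207893 608.40964056 231.29101696] [[295.44323079  76.81036131]]
```

```bash
cat > go.py <<'E'
import sys,numpy as np
from cell import ctrl
def go(x,y,z,yaw=None):
    s=ctrl.read_state();p=s["eef_pos"];w=s["tool_rot"][2]
    d=np.array([x,y,z])-p
    w2=w if yaw is None else yaw
    for a in (w,w2):
        print("dx,dy,dz units: %.2f %.2f %.2f"%((d[0]*np.cos(a)+d[1]*np.sin(a))/25,(d[0]*np.sin(a)-d[1]*np.cos(a))/25,-d[2]/25),end=" | ")
    print("turn units %.2f"%(((w-w2+np.pi)%(2*np.pi)-np.pi)/.08),"pos",np.round(p,1),"rot",np.round(s["tool_rot"],3),"q",np.round(s["qpos"],2),"t %.1f"%s["clock"],"F",np.round(s["force"],1),"w %.1f"%s["width"])
if __name__=="__main__": go(*map(float,sys.argv[1:]))
E
python3 -m crank '[[[0,0,0,1],[0,0,0,1],[0,0,0,1],[0,0,0,1],[0,0,0,1],[0,0,0,1],[0,0,0,1],[0,0,0,1],[0,0,0,1],[0,0,0,1],[0,0,0,1],[0,0,0,1]]]' 0.05
python3 -m crank '[[[0,0,0,1],[0,0,0,1],[0,0,0,1],[0,0,0,1],[0,0,0,0.17],[-0.5,1,0,0],[-1,1,0,0],[-1,1,0,0],[-1,1,0,0],[-1,1,0,0],[-1,1,0,0]]]'
python3 -m crank '[[[-1,1,0,0],[-1,1,0,0],[-1,1,0,0],[-1,1,0,0],[-1,1,0,0],[-1,1,0,0],[-1,1,0,0],[-1,1,0,0],[-1,1,0,0],[-1,1,0,0],[-1,0.5,0,0],[-1,0,0,0]]]'
python3 go.py 584.5 -176.7 231 1.488
```

```text
clock: 2.6
eef_pos: [228.7, 608.5, 231.3]
tool_rot: [-3.141, -0.0, 1.818]
force: [-0.4, -0.3, -0.0]
width: 40.6
gripper_force: 0.0
clock: 3.52
eef_pos: [367.8, 457.7, 231.5]
tool_rot: [3.141, -0.0, 1.49]
force: [0.3, 0.2, -0.5]
width: 40.3
gripper_force: 0.0
clock: 4.52
eef_pos: [606.8, 135.8, 231.2]
tool_rot: [3.139, 0.001, 1.488]
force: [-0.0, -0.1, 0.4]
width: 40.7
gripper_force: 0.0
dx,dy,dz units: -12.53 0.14 0.01 | dx,dy,dz units: -12.53 0.15 0.01 | turn units 0.00 pos [606.8 135.8 231.2] rot [3.139e+00 1.000e-03 1.488e+00] q [-0.5   0.61  0.38  1.61 -0.26  0.97 -0.11] t 4.5 F [-0.  -0.1  0.4] w 40.7
```

```bash
python3 -m crank '[[[-1,0,0,0],[-1,0,0,0],[-1,0,0,0],[-1,0,0,0],[-1,0,0,0],[-1,0,0,0],[-1,0,0,0],[-1,0,0,0],[-1,0,0,0],[-1,0,0,0],[-1,0,0,0],[-0.5,0,0,0]]]'
python3 -m crank '[[[0,0,0,0],[0,0,0,0]]]' >/dev/null
python3 go.py 584.5 -176.7 116 1.488
python3 - <<'E'
from h import *
o=[]
for n,r,c in(("top",130,260),("side",140,260)):
    o.append(cv2.resize(cam(n)["img"][r:r+120,c:c+130,::-1],None,fx=3,fy=3,interpolation=cv2.INTER_CUBIC))
cv2.imwrite("pics/hover.png",np.hstack(o))
E
```

```text
clock: 5.52
eef_pos: [579.3, -152.3, 231.6]
tool_rot: [3.141, 0.002, 1.486]
force: [-0.0, 0.4, -0.5]
width: 40.4
gripper_force: 0.0
dx,dy,dz units: -1.14 0.27 4.61 | dx,dy,dz units: -1.14 0.27 4.61 | turn units 0.00 pos [ 580.2 -147.6  231.2] rot [-3.141e+00 -1.000e-03  1.488e+00] q [-0.03  0.58  0.37  1.67 -0.25  0.94  0.35] t 5.7 F [0.5 1.  0.3] w 40.8
```

View pics/hover.png

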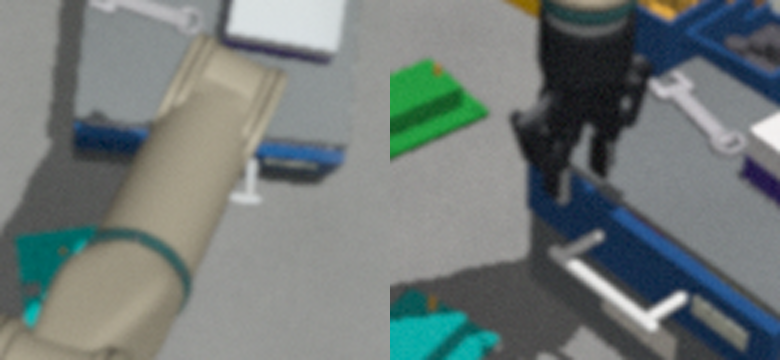

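The side view shows the open fingers above the handle bar, with the bar at about crop (290,600). Moving over and descending.

```bash
python3 -m crank '[[[-1,0.2,0,0],[-0.14,0.07,0,0],[0,0,1,0],[0,0,1,0],[0,0,1,0],[0,0,1,0],[0,0,0.6,0],[0,0,0,0],[0,0,0,0]]]'
python3 go.py 584.5 -176.7 116 1.488
python3 -m crank '[[[0,0,0,0],[0,0,0,0],[0,0,0,0],[0,0,0,0],[0,0,0,0],[0,0,0,0]]]' 1
python3 go.py 584.5 -176.7 116 1.488
```

```text
clock: 6.53
eef_pos: [590.5, -175.5, 121.5]
tool_rot: [3.129, -0.001, 1.491]
force: [-1.4, 3.6, 25.6]
width: 40.4
gripper_force: 11.4
dx,dy,dz units: -0.07 -0.23 0.22 | dx,dy,dz units: -0.07 -0.23 0.22 | turn units 0.04 pos [ 590.5 -175.5  121.5] rot [ 3.129e+00 -1.000e-03  1.491e+00] q [ 0.06  0.73  0.31  1.73 -0.32  0.72  0.45] t 6.5 F [-1.4  3.6 25.6] w 40.4
clock: 7.03
eef_pos: [586.6, -175.6, 117.9]
tool_rot: [3.138, -0.001, 1.49]
force: [0.6, 1.5, 11.7]
width: 10.0
gripper_force: 58.5
dx,dy,dz units: -0.05 -0.08 0.08 | dx,dy,dz units: -0.05 -0.08 0.08 | turn units 0.02 pos [ 586.6 -175.6  117.9] rot [ 3.138e+00 -1.000e-03  1.490e+00] q [ 0.06  0.73  0.31  1.74 -0.32  0.72  0.45] t 7.0 F [ 0.6  1.5 11.7] w 10.0
```

```bash
python3 -m crank '[[[0,-0.3,-0.08,0],[0,-0.6,0,0],[0,-0.8,0,0],[0,-0.8,0,0],[0,-0.8,0,0],[0,-0.8,0,0],[0,-0.6,0,0],[0,-0.4,0,0],[0,0,0,0],[0,0,0,0]]]'
python3 go.py 584.5 -176.7 116 1.488
```

```text
clock: 7.87
eef_pos: [456.2, -164.7, 118.0]
tool_rot: [-3.138, -0.002, 1.489]
force: [-1.5, 3.9, 2.6]
width: 9.9
gripper_force: 60.2
dx,dy,dz units: -0.06 5.15 0.08 | dx,dy,dz units: -0.05 5.15 0.08 | turn units 0.01 pos [ 456.2 -164.7  118. ] rot [-3.138e+00 -2.000e-03  1.489e+00] q [ 0.1   0.6   0.28  2.08 -0.33  0.51  0.54] t 7.9 F [-1.5  3.9  2.6] w 9.9
```

```bash
python3 -m crank '[[[0,-0.2,0,0],[0,-0.2,0,0],[0,0,0,0]]]'
python3 -m crank '[[[0,-0.2,0,0],[0,0,0,0]]]'|sed -n '2p;4p'
python3 -m crank '[[[0,-0.16,0,0],[0,0,0,0]]]'|sed -n '2p;4p'
```

```text
clock: 8.12
eef_pos: [447.9, -164.0, 118.0]
tool_rot: [-3.141, -0.002, 1.49]
force: [-1.1, 5.5, 1.0]
width: 10.0
gripper_force: 60.0
eef_pos: [443.1, -163.6, 118.0]
force: [0.7, 4.6, 0.6]
eef_pos: [439.3, -163.3, 118.0]
force: [1.2, 6.5, 1.5]
```

```bash
for i in 1; do python3 -m crank '[[[0,-0.16,0,0],[0,0,0,0]]]'|sed -n '2p;4p'; done
python3 -m crank '[[[0,-0.16,0,0],[0,0,0,0]]]'|sed -n '2p;4p'
```

```text
eef_pos: [439.1, -163.3, 118.1]
force: [8.4, 5.6, -7.9]
eef_pos: [439.2, -163.4, 118.2]
force: [17.3, 6.0, -18.2]
```

Drawer is at its stop. Release, rise and step aside for a picture.

```bash
python3 -m crank '[[[0,0.25,0,0],[0,0,0,0],[0,0,0,0],[0,0,0,0],[0,0,0,0]]]' 0.15
python3 -m crank '[[[0,0,-0.5,0],[0,0,-1,0],[0,0,-1,0],[0,0,-1,0],[0,0,-1,0],[1,0,-1,0],[1,0,0,0],[1,0,0,0],[1,0,0,0],[1,0,0,0],[1,0,0,0],[1,0,0,0]]]' -1
python3 -m crank '[[[1,0,0,0],[1,0,0,0],[0,0,0,0]]]' >/dev/null
python3 go.py 439 -163 118
python3 - <<'E'
from h import *
o=[]
for n,r,c in(("top",110,260),("side",140,260)):
    I=cam(n);np.save(f"{n}.npy",I,allow_pickle=True)
    o.append(cv2.resize(I["img"][r:r+130,c:c+133,::-1],None,fx=3,fy=3,interpolation=cv2.INTER_CUBIC))
    for t in("yellow_top","red_top","drawer_floor","handle"):
        print(n,t,[(np.round(r["position"],1).tolist(),round(r["confidence"],2)) for r in ctrl.place_of(n,t)[:3]])
cv2.imwrite("pics/open.png",np.hstack(o))
E
```

```text
clock: 9.2
eef_pos: [436.4, -165.4, 118.3]
tool_rot: [-3.141, 0.001, 1.487]
force: [0.4, -0.1, 0.2]
width: 36.3
gripper_force: 0.0
clock: 10.2
eef_pos: [450.9, 10.4, 256.0]
tool_rot: [3.141, -0.0, 1.487]
force: [1.3, 0.3, -0.1]
width: 85.4
gripper_force: 0.0
dx,dy,dz units: -9.12 0.04 5.51 | dx,dy,dz units: -9.12 0.04 5.51 | turn units 0.00 pos [455.4  64.5 255.7] rot [ 3.142e+00 -3.000e-03  1.495e+00] q [-0.47  0.34  0.37  2.   -0.17  0.83 -0.09] t 10.4 F [0.4 0.1 0.2] w 85.4
top yellow_top [([194.7, 342.6], 0.87)]
top red_top [([190.9, 310.6], 0.61)]
top drawer_floor [([193.6, 327.0], 0.85)]
top handle [([235.5, 324.2], 0.95)]
side yellow_top [([259.2, 290.1], 0.58), ([252.8, 343.8], 0.56)]
side red_top [([230.1, 315.8], 0.55)]
side drawer_floor [([241.6, 333.9], 0.8)]
side handle [([259.0, 289.1], 0.82)]
```

View pics/open.png

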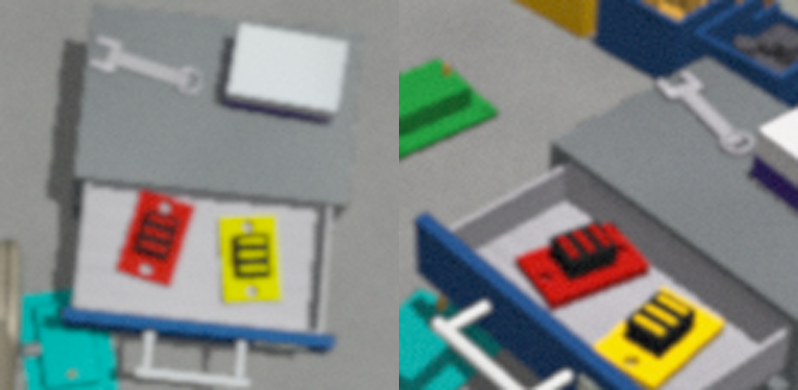

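The crop shows the drawer open with the yellow top on the right at about top (196,343). The red top is on the left, tilted, at about (190,311). I'll measure the yellow pose.

```bash
cat > yel.py <<'E'
from meas import *
def hullfit(n,r,c,h,w,C,z,s=4):
    I=sub(C,r,c,h,w,s);m=((np.minimum(I[...,0],I[...,1])-I[...,2]>70)&(abs(I[...,0]-I[...,1])<80)).astype(np.uint8)
    l,lab,st,_=cv2.connectedComponentsWithStats(m);k=1+np.argmax(st[1:,4])
    h=cv2.convexHull(cv2.findNonZero((lab==k).astype(np.uint8)))[:,0]
    P=np.array([atz(C,full(q[::-1],r,c,s),z)[:2] for q in h]).astype(np.float32)
    (cx,cy),(a,b),t=cv2.minAreaRect(P)
    if a<b: t+=90
    return np.round([cx,cy,max(a,b),min(a,b)],1),round(np.deg2rad((t+90)%180-90),4)
E
python3 - <<'E'
from yel import *
for n,r,c,h,w in(("top",170,325,60,40),("side",225,325,55,60)):
    C=np.load(f"{n}.npy",allow_pickle=True).item()
    print(n,hullfit(n,r,c,h,w,C,119))
T=[np.load(f"{n}.npy",allow_pickle=True).item() for n in("top","side")]
print(atz(T[0],(194.7,342.6),107),atz(T[1],(252.8,343.8),107))
E
```

```text
top (array([ 584.9, -232.2,   99.9,   66.2]), np.float64(0.0617))
side (array([ 579.5, -234.3,  105.6,   70.4]), np.float64(0.05))
[ 591.10776596 -233.29744943  107.        ] [ 582.14785023 -224.64415161  107.        ]
```

```bash
python3 -m crank '[[[0,0,0,1],[0,0,0,1],[0,0,0,1],[0,0,0,1],[0,0,0,1],[0,0,0,1],[0,0,0,1],[0,0,0,1],[0,0,0,1],[0,0,0,1],[0,0,0,1],[0,0,0,1]]]' -0.45
python3 -m crank '[[[0,0,0,1],[0,0,0,1],[0,0,0,1],[0,0,0,1],[0,0,0,1],[0,0,0,0.9],[0.5,1,0,0],[0.9,1,0,0],[1,1,0,0],[1,1,0,0],[1,1,0,0],[0,1,0,0]]]'
python3 -m crank '[[[0,1,0,0],[0,1,0,0],[0,1,0,0],[0,1,0,0],[0,1,0,0],[0,0.7,0,0],[0,0,0,0],[0,0,0,0]]]'>/dev/null
python3 go.py 584.9 -232.2 120 0.0617
```

```text
clock: 11.95
eef_pos: [455.3, 59.1, 255.8]
tool_rot: [-3.142, -0.0, 0.524]
force: [-0.0, 0.7, -0.2]
width: 61.3
gripper_force: 0.0
clock: 12.95
eef_pos: [578.1, -85.1, 255.3]
tool_rot: [3.14, -0.003, 0.059]
force: [0.7, 0.9, 0.0]
width: 61.7
gripper_force: 0.0
dx,dy,dz units: 0.15 0.18 5.42 | dx,dy,dz units: 0.15 0.18 5.42 | turn units -0.10 pos [ 581.  -227.8  255.6] rot [-3.142  0.     0.053] q [-0.06  0.65  0.68  1.58 -0.44  1.07 -0.79] t 13.6 F [-0.   0.3 -0.1] w 62.0
```

```bash
python3 -m crank '[[[0.15,0.18,0.5,-0.1],[0,0,1,0],[0,0,1,0],[0,0,1,0],[0,0,1,0],[0,0,0.6,0],[0,0,0.2,0],[0,0,0,0],[0,0,0,0]]]'
python3 go.py 584.9 -232.2 120 0.0617
```

```text
clock: 14.37
eef_pos: [586.0, -230.3, 123.4]
tool_rot: [-3.142, -0.0, 0.065]
force: [0.1, -0.3, 1.7]
width: 62.0
gripper_force: 0.0
dx,dy,dz units: -0.05 0.07 0.14 | dx,dy,dz units: -0.05 0.07 0.14 | turn units 0.05 pos [ 586.  -230.3  123.4] rot [-3.142 -0.     0.065] q [-0.    0.8   0.57  1.69 -0.56  0.83 -0.68] t 14.4 F [ 0.1 -0.3  1.7] w 62.0
```

```bash
python3 -m crank '[[[0,0.05,0.08,0],[0,0,0,0],[0,0,0,0],[0,0,0,0],[0,0,0,0],[0,0,0,0],[0,0,0,0]]]' 1
python3 -m crank '[[[0,0,-0.4,0],[0,0,-0.6,0],[0,0,-0.8,0],[0,0,-0.8,0],[0,0,-0.8,0],[0,0,-0.8,0],[0,0,-0.8,0],[0,0,-0.6,0],[0,0,-0.4,0],[0,0,0,0]]]'
python3 go.py 512.5 207 190 0.103
```

```text
clock: 14.95
eef_pos: [586.5, -232.6, 122.6]
tool_rot: [3.14, -0.002, 0.064]
force: [0.1, -1.1, 5.6]
width: 39.1
gripper_force: 61.5
clock: 15.78
eef_pos: [586.3, -232.6, 273.6]
tool_rot: [3.14, -0.003, 0.064]
force: [0.4, -1.5, -1.6]
width: 38.5
gripper_force: 60.6
dx,dy,dz units: -1.82 -17.74 3.34 | dx,dy,dz units: -1.13 -17.79 3.34 | turn units -0.48 pos [ 586.3 -232.6  273.6] rot [ 3.14e+00 -3.00e-03  6.40e-02] q [-0.06  0.64  0.68  1.54 -0.43  1.12 -0.79] t 15.8 F [ 0.4 -1.5 -1.6] w 38.5
```

```bash
python3 -m crank '[[[0,-0.3,0,-0.48],[0,-0.6,0,0],[0,-0.8,0,0],[-0.1,-1,0,0],[-0.2,-1,0,0],[-0.2,-1,0,0],[-0.2,-1,0,0],[-0.2,-1,0,0],[-0.2,-1,0,0],[0,-1,0,0],[0,-1,0,0],[0,-1,0,0]]]'
python3 -m crank '[[[0,-1,0,0],[0,-1,0,0],[0,-1,0,0],[0,-1,0,0],[0,-1,0,0],[0,-1,0,0],[0,-0.7,0,0],[0,-0.4,0,0],[0,0,0,0],[0,0,0,0],[0,0,0,0]]]'
python3 go.py 512.5 207 130 0.103
```

```text
clock: 16.78
eef_pos: [529.5, 33.3, 270.0]
tool_rot: [-3.141, 0.003, 0.105]
force: [0.7, -0.8, -1.8]
width: 38.6
gripper_force: 60.6
clock: 17.7
eef_pos: [513.0, 205.9, 271.1]
tool_rot: [3.14, 0.001, 0.101]
force: [-0.0, -0.4, -1.4]
width: 39.0
gripper_force: 60.7
dx,dy,dz units: -0.01 -0.05 5.64 | dx,dy,dz units: -0.01 -0.05 5.64 | turn units -0.03 pos [513.  205.9 271.1] rot [3.14e+00 1.00e-03 1.01e-01] q [-0.9   0.53  0.72  1.75 -0.4   1.01 -1.49] t 17.7 F [-0.  -0.4 -1.4] w 39.0
```

```bash
python3 -m crank '[[[0,0,0.5,0],[0,0,1,0],[0,0,1,0],[0,0,1,0],[0,0,1,0],[0,0,1,0],[0,0,0.8,0],[0,0,0.5,0],[0,0,0,0],[0,0,0,0],[0,0,0,0]]]'
python3 go.py 512.5 207 100 0.103
python3 - <<'E'
from h import *
o=[]
for n,r,c in(("top",170,165),("side",140,155)):
    I=cam(n);np.save(f"{n}.npy",I,allow_pickle=True)
    o.append(cv2.resize(I["img"][r:r+90,c:c+100,::-1],None,fx=4,fy=4,interpolation=cv2.INTER_CUBIC))
cv2.imwrite("pics/pre.png",np.hstack(o))
E
```

```text
clock: 18.62
eef_pos: [514.0, 206.9, 102.3]
tool_rot: [3.141, -0.002, 0.101]
force: [-0.3, 0.2, -1.8]
width: 38.6
gripper_force: 60.6
dx,dy,dz units: -0.06 -0.01 0.09 | dx,dy,dz units: -0.06 -0.01 0.09 | turn units -0.02 pos [514.  206.9 102.3] rot [ 3.141e+00 -2.000e-03  1.010e-01] q [-0.77  0.74  0.54  1.91 -0.61  0.66 -1.32] t 18.6 F [-0.3  0.2 -1.8] w 38.6
```

View pics/pre.png

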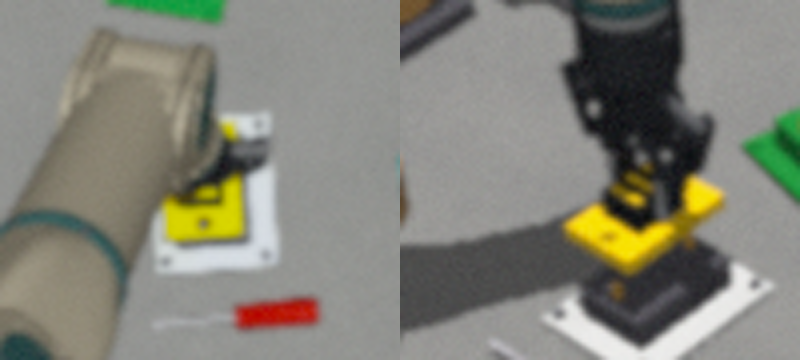

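The pictures show the plate held level over the metal nest. Its near hole is at about top (226,216) and side (199,207.5), with the near peg below it. Next: hole against peg in each camera.

Run:
```python
from yel import *
z=98.7
for n,r,c,h,w in(("top",212,206,19,20),("side",190,198,17,20)):
    C=np.load(f"{n}.npy",allow_pickle=True).item();s=8
    I=sub(C,r,c,h,w,s).astype(np.uint8);g=I[...,0].astype(int)
    for th in(110,130,150,170):
        m=g<th
        k=[(a,full(q,r,c,s)) for a,q in ctr(m)]
        for a,q in k:
            if 30<a<2500:print(n,th,a,np.round(q,2),np.round(atz(C,q,z),1))
T=[np.load(f"{n}.npy",allow_pickle=True).item() for n in("top","side")]
p=np.array([514.,206.9,98.7]);u=np.array([np.cos(.101),np.sin(.101),0])
print("expected hole",p-38*u,[np.round(proj(t,p-38*u),1) for t in T])
# lower-right straight edges of yellow in top view: line fits
C=T[0];I=sub(C,200,200,35,30,4);m=((np.minimum(I[...,0],I[...,1])-I[...,2]>70)).astype(np.uint8)
rows=range(60,120,4)
R=[(np.where(m[r])[0].max()+.5,r) for r in rows if m[r].any()]
P=np.array([atz(C,full((r,c),200,200,4),z)[:2] for c,r in R]);k=np.polyfit(P[:,0],P[:,1],1);print("right edge: y at x=476",np.polyval(k,476),"yaw",np.arctan(k[0]))
cols=range(20,85,4)
B=[(c,np.where(m[:,c])[0].max()+.5) for c in cols if m[:,c].any()]
P=np.array([atz(C,full((r,c),200,200,4),z)[:2] for c,r in B]);k=np.polyfit(P[:,1],P[:,0],1);print("low edge: x at y=203",np.polyval(k,203),"yaw",-np.arctan(k[0]))
```

```text
top 130 795 [229.95 220.39] [459.5 185.2  98.7]
top 150 1385 [229.77 218.83] [460.  190.6  98.7]
top 150 147 [225.38 215.58] [474.9 202.4  98.7]
top 170 1912 [229.56 218.22] [460.6 192.7  98.7]
top 170 396 [225.38 215.55] [474.9 202.5  98.7]
side 110 2311 [204.32 201.19] [443.9 194.   98.7]
side 110 195 [205.79 216.52] [471.3 157.9  98.7]
side 130 337 [205.54 216.27] [471.4 159.3  98.7]
side 130 151 [192.12 198.35] [471.8 244.2  98.7]
side 150 549 [205.36 215.83] [471.  160.8  98.7]
expected hole [476.19365429 203.06852191  98.7       ] [array([[225. , 215.4]]), array([[197.8, 208.1]])]
right edge: y at x=476 169.26187251391093 yaw 0.050606404639621204
low edge: x at y=203 461.0315996347187 yaw -0.08511605457027478
```

Run:
```python
from yel import *
C=np.load("side.npy",allow_pickle=True).item();s=8
I=sub(C,194,202,10,11,s);g=I[...,0]
print(sub(C,194,202,10,11,1)[...,0])
for th in(150,170,190,200):
    for a,q in ctr(g<th):
        if a<1500: print(th,a,np.round(full(q,194,202,s),2),np.round(atz(C,full(q,194,202,s),98.7),1))
q=(211.84,208.78)
for zz in(45,47,49): print(atz(C,q,zz))
```

```text
[[248 248 248 242 225 187 142  99  58  34  26]
 [248 247 248 247 245 237 222 182 131  85  45]
 [248 247 248 248 248 247 245 236 206 153 108]
 [247 247 246 243 243 240 241 243 240 225 186]
 [244 246 242 231 217 214 223 237 245 245 238]
 [234 240 235 220 203 199 218 235 246 247 248]
 [202 223 230 230 228 227 235 244 248 247 248]
 [157 181 209 228 239 243 245 248 248 248 248]
 [128 147 165 198 227 236 245 247 248 248 248]
 [ 98 117 137 155 180 204 227 239 247 247 248]]
150 565 [194.62 210.74] [490.7 209.2  98.7]
150 331 [202.63 202.82] [451.9 196.7  98.7]
170 659 [194.7  210.59] [490.1 209.2  98.7]
170 488 [202.45 203.12] [453.  196.7  98.7]
190 761 [194.78 210.43] [489.6 209.3  98.7]
190 640 [202.3  203.36] [453.9 196.7  98.7]
200 817 [194.82 210.35] [489.3 209.3  98.7]
200 726 [202.23 203.48] [454.3 196.7  98.7]
200 29 [198.83 206.67] [470.3 202.4  98.7]
[473.27492733 205.01393892  45.        ]
[472.00786154 203.06800561  47.        ]
[470.74079576 201.1220723   49.        ]
```

Both cameras agree that the top needs about +1.1 mm along x. Correct and lower it carefully.

```bash
python3 -m crank '[[[0.05,0,0.4,0],[0,0,0.5,0],[0,0,0.2,0],[0,0,0,0],[0,0,0,0]]]'
python3 go.py 515.1 206.7 55.6 0.101
```

```text
clock: 19.13
eef_pos: [514.2, 207.8, 73.6]
tool_rot: [3.141, 0.0, 0.103]
force: [1.1, 0.2, -1.9]
width: 39.0
gripper_force: 60.7
dx,dy,dz units: 0.03 0.05 0.72 | dx,dy,dz units: 0.03 0.05 0.72 | turn units 0.02 pos [514.2 207.8  73.6] rot [3.141 0.    0.103] q [-0.75  0.78  0.5   1.92 -0.64  0.6  -1.29] t 19.1 F [ 1.1  0.2 -1.9] w 39.0
```

```bash
python3 -m crank '[[[0.03,0.05,0.1,0],[0,0,0.15,0],[0,0,0.1,0],[0,0,0,0],[0,0,0,0]]]'
python3 go.py 515.1 206.7 55.6 0.101
```

```text
clock: 19.55
eef_pos: [515.0, 206.8, 64.9]
tool_rot: [3.142, 0.0, 0.103]
force: [0.3, -0.2, -2.1]
width: 38.8
gripper_force: 60.7
dx,dy,dz units: 0.00 0.00 0.37 | dx,dy,dz units: 0.00 0.00 0.37 | turn units 0.02 pos [515.  206.8  64.9] rot [3.142 0.    0.103] q [-0.74  0.79  0.49  1.93 -0.65  0.58 -1.28] t 19.6 F [ 0.3 -0.2 -2.1] w 38.8
```

```bash
python3 -m crank '[[[0,0,0.15,0],[0,0,0.1,0],[0,0,0.04,0],[0,0,0,0],[0,0,0,0]]]'
python3 -m crank '[[[0,0,0.08,0],[0,0,0,0],[0,0,0,0]]]'
python3 go.py 515.1 206.7 55.6 0.101
```

```text
clock: 19.97
eef_pos: [515.0, 206.7, 57.7]
tool_rot: [3.142, 0.0, 0.103]
force: [-0.5, -0.4, -2.4]
width: 38.5
gripper_force: 60.7
clock: 20.22
eef_pos: [515.1, 206.8, 55.8]
tool_rot: [-3.142, 0.0, 0.103]
force: [0.5, -0.1, -2.5]
width: 38.8
gripper_force: 60.7
dx,dy,dz units: -0.00 0.00 0.01 | dx,dy,dz units: -0.00 0.00 0.01 | turn units 0.02 pos [515.1 206.8  55.8] rot [-3.142  0.     0.103] q [-0.73  0.81  0.47  1.93 -0.66  0.57 -1.27] t 20.2 F [ 0.5 -0.1 -2.5] w 38.8
```

Still no contact force, so keep going in steps of about 1 mm.

```bash
for i in 1; do python3 -m crank '[[[0,0,0.05,0],[0,0,0,0],[0,0,0,0]]]' | sed -n '2p;4p'; python3 -m crank '[[[0,0,0.05,0],[0,0,0,0],[0,0,0,0]]]'| sed -n '2p;4p'; done
```

```text
eef_pos: [515.1, 206.8, 55.6]
force: [-2.9, 1.1, 7.7]
eef_pos: [515.1, 206.8, 55.5]
force: [-5.7, -0.8, 19.1]
```

Seated exactly at the expected height. Release and retreat.

```bash
python3 -m crank '[[[0,0,-0.07,0],[0,0,0,0],[0,0,0,0]]]'|sed -n '2p;4p'
python3 -m crank '[[[0,0,0,0],[0,0,0,0],[0,0,0,0],[0,0,0,0],[0,0,0,0]]]' -0.45
python3 -m crank '[[[0,0,-0.3,0],[0,0,-0.6,0],[0,0,-1,0],[0,0,-1,0],[0,0,-1,0],[0,0,-1,0],[0,-1,-1,0],[0,-1,-1,0],[0,-1,0,0],[0,-1,0,0],[0,-1,0,0],[0,-1,0,0]]]'
python3 -m crank '[[[0,-1,0,0],[0,-1,0,0],[0,-1,0,0],[0,-1,0,0],[0,0,0,0],[0,0,0,0],[0,0,0,0]]]'
python3 - <<'E'
from yel import *
o=[]
for n,r,c in(("top",130,180),("side",170,160)):
    I=cam(n);q=ctrl.place_of(n,"yellow_top");print(n,[(x["position"],x["confidence"]) for x in q[:2]])
    print(hullfit(n,*( (190,195,50,45) if n=="top" else (180,185,65,70)),I,52))
    o.append(cv2.resize(I["img"][r:r+130,c:c+190,::-1],None,fx=2,fy=2,interpolation=cv2.INTER_CUBIC))
cv2.imwrite("pics/end.png",np.hstack(o))
E
```

```text
eef_pos: [515.4, 207.0, 55.6]
force: [-1.7, -0.1, 8.1]
clock: 21.38
eef_pos: [515.1, 206.7, 54.8]
tool_rot: [3.141, 0.0, 0.103]
force: [0.4, 0.6, -1.1]
width: 62.2
gripper_force: 0.0
clock: 22.38
eef_pos: [499.3, 357.2, 228.4]
tool_rot: [-3.141, -0.0, 0.103]
force: [-0.1, -0.3, -0.7]
width: 61.8
gripper_force: 0.0
clock: 22.97
eef_pos: [489.7, 454.3, 227.8]
tool_rot: [3.14, -0.0, 0.102]
force: [-0.6, -0.5, -0.0]
width: 62.4
gripper_force: 0.0
top [([218.5, 215.7], 0.93), ([194.2, 327.5], 0.5)]
(array([512.9, 206.9, 100.3,  67.7]), np.float64(0.1009))
side [([208.3, 217.2], 0.87)]
(array([507.2, 204.4, 108.6,  78.5]), np.float64(0.1088))
```

View pics/end.png

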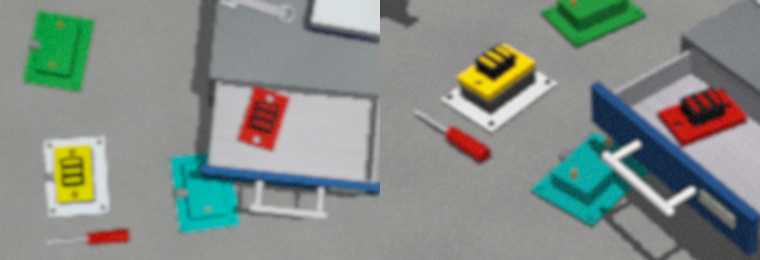

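The picture shows the yellow top flat on the base with both pegs in its holes, at about crop (172,73). The drawer is open with the red top still in it, and the screwdriver has not moved. Handing in.

```bash
python3 -c "
from cell import ctrl
print(ctrl.finish_job())"
```

```text
the job is handed in; nothing more can be done
None
```

The job is handed in: the drawer was pulled to its stop and left open with the red top inside, and the yellow top sits flat on the foot-switch base over both pegs, at about 23 s on the clock; lowering onto the handle met about 26 N of unexplained contact, and the tape and jar were not looked at again at the end.

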